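# Sort out three reagent bottles that stand in each other's trays

### The arm

A 7-joint arm with a two-finger parallel gripper is mounted at the origin on a cart in front of the work surface, level with it; the furniture and walls round the work are solid. World frame = base frame: x ahead of the robot, y to its left, z up, the work surface at z = 0. Lengths are in m, angles in rad, forces in N, time in s.
With the tool pointing down it reaches from about 0.425 to 1.025 m from the base axis. Payload 9.4 kg.
Tool frame: the origin (TCP) lies on the centre line of the jaws, within the pads' length; the fingertips stand 8 mm ahead of it and the grasp point (between the pads) lies 11 mm behind it; z points along the fingers, y is the line along which they close (so a half turn about z gives the same grasp; the last joint's range is limited). The gripper opens to 93 mm and grips with 3 to 60 N. Pads are 15 mm wide; open, the fingers measure 128 mm over their backs; the gripper's body (75 mm by 188 mm) begins 65 mm behind the grasp point.
Start: joints at [1.071, 0.599, -0.003, 1.599, 0.002, 0.943, -0.08], TCP at [0.297, -0.661, 0.227] pointing down, gripper open.
Joint ranges: [-2.57, 2.57], [-0.35, 1.97], [-1.29, 1.29], [0.11, 2.56], [-1.05, 4.19], [0.11, 1.86], [-2.63, 2.63]. Speed limits (rad/s): [2.22, 2.22, 3.01, 3.01, 3.14, 3.14, 3.14].

### API

Orientations are given as a unit quaternion [x, y, z, w].
In Python, from bench import status, eyes, workorder gives the robot as it stands.
- The arm moves only by the shell command python3 -m jog 'ROWS' [FORCE]. ROWS is text: rows parted by semicolons, each of 7 numbers parted by spaces: the closure in counts, from 0 (fully open) to 255 (shut), then the shift along the world's x, y, z in units of 40 mm (1.0 is 40 mm), then the turn, a rotation vector about the world's x, y, z in units of 5 degrees (1.0 is 5 degrees). A call has 1 to 12 rows; each row is the pose to reach, as a shift and turn from the pose commanded when the call began; what a row does not reach only later rows make up. A row lasts 1/10 s, in which the tool goes at most 50 mm and 8.59 degrees, less where a joint would pass 70% of its speed; a pose out of reach is approached as far as the arm can. A call with a gripper value outside its range is refused whole. The fingers move at their own pace and stop on an object; FORCE is the grip in N (left out, the last holds). Time passes only in rows, so rows that repeat a pose let the fingers close. It gives the time, the measured TCP pose, the force, the opening and the grip force at its end, in the units of the state.
- status.get_obs(): the state, without advancing time (a new reading comes with each control period).
- eyes.get_image(name): name is "scene" or "side" or "wrist"; returns the picture (384x512x3 uint8, blue, green, red); there is no depth.
- eyes.camera_params(name): a dict with "fx", "fy", "cx", "cy" (pixels), "k1" (the pictures are not rectified: a ray, as slopes to the right and down, at radius r is drawn at 1 + k1 r^2 times it, then the intrinsics apply), "xyz" and "rotation" of the camera in the world. Camera axes: x right, y down, z forward; pixel columns grow to the right and rows downward; lengths in m; the calibration is good to about 2 mm. A picture is of the moment at which its call begins: read the wrist's pose just before it. camera_params takes no time and is no camera call; for the wrist camera it gives the pose at the moment of the call.
- workorder.close_job(): hands the job in; it is judged then, once.
Trained networks look in the newest picture that a camera, given by its name, has taken for a name from the list of things; names that differ only in an ending like _2 or _b are one class to them, and where a whole thing is asked for, a point or a joint stands for the part that bears it (a point fixed in the world has none). Each returns a list of dicts, best first, with "confidence" (0 to 1); they miss things now and then, are a little off and sometimes report something else, mostly with a low value. They report only what shows in the picture. A call takes as long as a camera call.
- eyes.find_in(camera, target): "bbox" ([left, top, right, bottom] in pixels, round what is visible of it).
The state is a dict: "t": time; "q": joint angles; "qvel": joint speeds; "joint_torque": joint torques, N m; "eef_pos": TCP position; "ee_rot": TCP orientation; "contact_force": force on the tool from outside, world axes, zero at the start; "ft_torque": the same for the moment, N m; "width": finger opening in m; "finger_force": force on a finger pad.
Only numpy, scipy, OpenCV 4.12 (cv2) and the standard library are available. Lean on these libraries where they do the work, as an engineer would, in place of code of your own. Each camera call takes 0.05 s, during which the arm holds its last target. There are 200 camera calls.

### The job

The three reagent bottles stand in each other's white trays: put the wide amber bottle in the round tray, the square bottle in the square tray and the slim amber bottle in the oblong tray, each upright in the middle of its tray. Each tray has room for one bottle, so park one on the black rubber mat or another free spot on the way. Keep the bottles upright, set them down without letting them drop, and do not shift the grey tub, the timer or the beaker.

Things in the scene. Friction and masses are not known exactly. Their poses are not given: they have to be found in the camera images.
- amber_bottle_center (a point): Wide round amber bottle with a narrow black cap, 58 mm across the body, 31 mm across the cap, 108 mm high, about 0.16 kg; straight-sided from the foot to about 60 mm up. Origin half-way up on its axis; z is its axis, up when it stands. At the start it stands in the square tray.
- square_bottle_center (a point): Square whitish bottle with a wide round white cap: body 44 x 44 mm and 58 mm high, cap 37 mm across, 92 mm high in all, about 0.11 kg. Origin half-way up on its axis; z is its axis, up when it stands. x and y are square to the body's flat sides. At the start it stands in the oblong tray.
- slim_bottle_center (a point): Slim round amber bottle with a white cap, 33 mm across the body, 26 mm across the cap, 112 mm high, about 0.09 kg; straight-sided from the foot to about 60 mm up. Origin half-way up on its axis; z is its axis, up when it stands. At the start it stands in the round tray.
- tray_round: Round white plastic tray, 92 mm across and 12 mm high, floor 4 mm thick, rim 4 mm thick. Fixed to the bench. Origin at the centre of its underside, which lies on the bench; z up.
- tray_square: Square white plastic tray, 90 x 90 mm and 12 mm high, floor and rim 4 mm thick. Fixed to the bench. Origin at the centre of its underside, which lies on the bench; z up. x and y are square to its sides.
- tray_oblong: Oblong white plastic tray, 150 mm along its x, 86 mm along its y, 12 mm high, floor and rim 4 mm thick. Fixed to the bench. Origin at the centre of its underside, which lies on the bench; z up.
- rubber_mat: Flat black square rubber mat without a rim, 100 x 100 mm, 3 mm thick, empty at the start: a free spot to park a bottle. Fixed to the bench. Origin at the centre of its underside, which lies on the bench; z up.
- tub: Bystander, to be left where it is: loose grey box-shaped tub with a lid, 68 x 60 mm, 88 mm high. Origin at the centre of its underside; z up.
- timer: Bystander, to be left where it is: loose flat lab timer with three buttons, 64 x 68 mm, 18 mm high. Origin at the centre of its underside; z up.
- glass_beaker: Bystander, to be left where it is: loose clear glass beaker, 70 mm across, 88 mm high. Origin at the centre of its underside; z up.

How it is judged:
At the end, for the whole second after the job is handed in: Wide amber bottle in the round tray, square bottle in the square tray, slim amber bottle in the oblong tray: each upright (4.5 degrees) on the tray floor, axis within 15 mm of the tray centre, at rest; tub, timer and beaker within 20 mm of where they stood (horizontal distance between amber_bottle_center and tray_round below 0.015 m and z of amber_bottle_center in the frame of tray_round below 0.062 m and angle between each of amber_bottle_center, square_bottle_center, slim_bottle_center's own z axis and vertical below 0.08 rad and linear speed of each of amber_bottle, square_bottle, slim_bottle below 0.02 m/s and horizontal distance between square_bottle_center and tray_square below 0.015 m and z of square_bottle_center in the frame of tray_square below 0.054 m and horizontal distance between slim_bottle_center and tray_oblong below 0.015 m and z of slim_bottle_center in the frame of tray_oblong below 0.064 m and distance of each of tub, timer, glass_beaker from where it was at the start of the episode below 0.02 m); the robot touches nothing.
It fails at once if a bottle is tipped by more than 35 degrees (angle between any of amber_bottle_center, square_bottle_center, slim_bottle_center's own z axis and vertical above 0.61 rad).
It fails at once if a bottle is let drop from more than about 2 cm (it falls free, touching nothing) ((linear speed of amber_bottle above 0.6 m/s and contact force between amber_bottle and anything else below 0.01 N) or (linear speed of square_bottle above 0.6 m/s and contact force between square_bottle and anything else below 0.01 N) or (linear speed of slim_bottle above 0.6 m/s and contact force between slim_bottle and anything else below 0.01 N)).
It fails at once if the tub, timer or beaker is shifted by more than 20 mm (distance of any of tub, timer, glass_beaker from where it was at the start of the episode above 0.02 m).
It also fails if it takes over 112 s, if anything falls off the work surface, if the arm or the gripper's body presses on something with over 40 N, if the wrist force passes 120 N, or if a joint passes its speed limit or range.

## Working session

There is one attempt and no reset: what is moved stays moved. The work goes in short steps, Python scripts to look and compute and a shell command to move; the robot and the scene stay as the last step left them, time stands still between calls to the robot, and variables do not carry over. Pictures are saved under pics/ and viewed, at most 14 in all, crops included, and the job is handed in when it is done.

```bash
mkdir -p pics; ls
cat > h.py <<'E'
import numpy as np, cv2
from bench import status, eyes, workorder
def ray(P,u,v):
    d=np.array([(u-P['cx'])/P['fx'],(v-P['cy'])/P['fy']]); s=d.copy()
    for _ in range(30): s=d/(1+P['k1']*(s@s))
    R=np.array(P['rotation']); 
    return np.array(P['xyz']),R@np.array([s[0],s[1],1.])
def at(P,u,v,z):
    o,r=ray(P,u,v); return o+r*(z-o[2])/r[2]
def proj(P,X):
    c=np.array(P['rotation']).T@(np.asarray(X)-np.array(P['xyz'])); s=c[:2]/c[2]; s=s*(1+P['k1']*(s@s))
    return s*[P['fx'],P['fy']]+[P['cx'],P['cy']]
E
python3 - <<'E'
from h import *
np.set_printoptions(precision=3,suppress=True)
ims=[]
for c in ['scene','side']:
    im=eyes.get_image(c); cv2.imwrite(f'pics/{c}0.png',im)
    P=eyes.camera_params(c); print(c,P)
    for n in ['amber_bottle_center','square_bottle_center','slim_bottle_center','tray_round','tray_square','tray_oblong','rubber_mat','tub','timer','glass_beaker']:
        for d in eyes.find_in(c,n)[:2]:
            b=d['bbox']; print(n,round(d['confidence'],2),np.round(b), at(P,(b[0]+b[2])/2,(b[1]+b[3])/2,.01)[:2])
o=status.get_obs();print(o['t'],o['eef_pos'],o['ee_rot'],o['width'])
E
```

```text
pics
scene {'fx': 361.93290757603785, 'fy': 361.93290757603785, 'cx': 254.08877365701827, 'cy': 191.4119823749162, 'k1': -0.0998889802586368, 'xyz': array([0.049, 0.533, 0.697]), 'rotation': array([-0.318,  0.855, -0.384,  0.145])}Traceback (most recent call last):
  File "<stdin>", line 9, in <module>
  File "h.py", line 9, in at
    o,r=ray(P,u,v); return o+r*(z-o[2])/r[2]
        ~~~^^^^^^^
  File "h.py", line 7, in ray
    return np.array(P['xyz']),R@np.array([s[0],s[1],1.])
                              ~^~~~~~~~~~~~~~~~~~~~~~~~~
ValueError: matmul: Input operand 1 has a mismatch in its core dimension 0, with gufunc signature (n?,k),(k,m?)->(n?,m?) (size 3 is different from 4)
```

Rotation is a quaternion.

```bash
sed -i 's/np.array(P\[.rotation.\])/Ro.from_quat(P["rotation"]).as_matrix()/; 1a from scipy.spatial.transform import Rotation as Ro' h.py
python3 - <<'E'
from h import *
np.set_printoptions(precision=3,suppress=True)
for c in ['scene','side']:
    im=eyes.get_image(c); cv2.imwrite(f'pics/{c}0.png',im)
    P=eyes.camera_params(c); print(c,P['xyz'])
    for n in ['amber_bottle_center','square_bottle_center','slim_bottle_center','tray_round','tray_square','tray_oblong','rubber_mat','tub','timer','glass_beaker']:
        for d in eyes.find_in(c,n)[:2]:
            b=d['bbox']; print(n,round(d['confidence'],2),np.round(b), at(P,(b[0]+b[2])/2,(b[1]+b[3])/2,.01)[:2])
o=status.get_obs();print(o['t'],o['eef_pos'],o['ee_rot'],o['width'],eyes.camera_params('wrist'))
E
```

```text
scene [0.049 0.533 0.697]
amber_bottle_center 0.88 [160. 229. 189. 274.] [0.563 0.24 ]
square_bottle_center 0.97 [226. 206. 252. 244.] [0.503 0.073]
slim_bottle_center 0.57 [320. 141. 334. 175.] [ 0.488 -0.326]
tray_round 0.75 [309. 166. 339. 184.] [ 0.449 -0.247]
tray_square 0.95 [149. 247. 198. 283.] [0.533 0.269]
tray_oblong 0.61 [210. 216. 273. 262.] [0.466 0.104]
rubber_mat 0.77 [245. 177. 291. 210.] [ 0.525 -0.071]
tub 0.69 [180. 170. 215. 214.] [0.683 0.055]
timer 0.66 [261. 140. 287. 160.] [ 0.647 -0.251]
timer 0.45 [320. 142. 333. 176.] [ 0.487 -0.322]
glass_beaker 0.97 [199. 269. 239. 321.] [0.395 0.256]
side [0.317 0.918 0.578]
amber_bottle_center 0.66 [214. 211. 236. 260.] [0.557 0.202]
square_bottle_center 0.81 [255. 185. 274. 220.] [0.495 0.022]
slim_bottle_center 0.65 [287. 134. 303. 167.] [ 0.461 -0.367]
tray_round 0.71 [281. 158. 306. 170.] [ 0.453 -0.255]
tray_square 0.94 [203. 238. 243. 269.] [0.542 0.27 ]
tray_oblong 0.58 [238. 210. 295. 227.] [0.472 0.102]
rubber_mat 0.72 [235. 178. 272. 188.] [ 0.553 -0.082]
tub 0.66 [192. 174. 221. 212.] [0.676 0.016]
timer 0.65 [230. 154. 247. 162.] [ 0.65  -0.248]
glass_beaker 0.64 [283. 226. 309. 277.] [0.375 0.219]
1.2 [ 0.297 -0.661  0.227] [ 0.978  0.21  -0.     0.   ] 0.09289242392091669 {'fx': 279.99148659609244, 'fy': 279.99148659609244, 'cx': 253.60606391871215, 'cy': 187.2712551815138, 'k1': 0.007189215774379348, 'xyz': array([ 0.368, -0.63 ,  0.385]), 'rotation': array([ 0.832, -0.537, -0.076,  0.118])}
```

View pics/scene0.png

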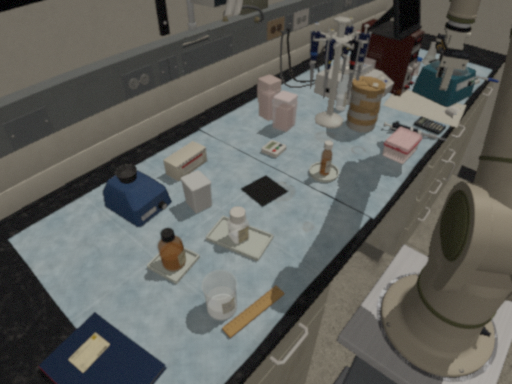

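View pics/side0.png

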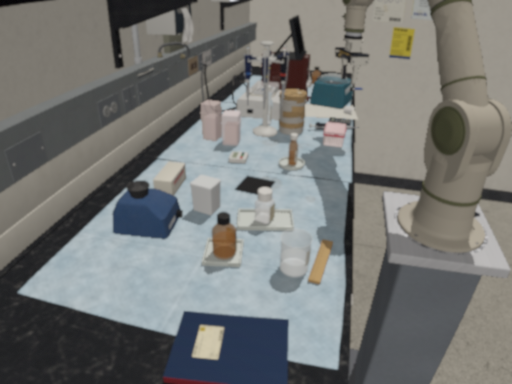

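Both views show the wide amber bottle in the square tray, the square bottle in the oblong tray, the slim one in the round tray, and the mat empty. I'm moving over the slim bottle for a close look.

```bash
python3 -m jog '0 0.5 1.2 1 0 0 0; 0 3 8.5 2 0 0 0; 0 3 8.5 2 0 0 0; 0 3 8.5 2 0 0 0; 0 3 8.5 2 0 0 0; 0 3 8.5 2 0 0 0; 0 3 8.5 2 0 0 0; 0 3 8.5 2 0 0 0; 0 3 8.5 2 0 0 0; 0 3 8.5 2 0 0 0; 0 3 8.5 2 0 0 0' 20
cat > look.py <<'E'
from h import *
import sys
np.set_printoptions(precision=4,suppress=True)
def find(c,names,zs):
    eyes_im=eyes.get_image(c); P=eyes.camera_params(c)
    for n,z in zip(names,zs):
        for d in eyes.find_in(c,n)[:2]:
            b=d['bbox']; print(n,round(d['confidence'],2),np.round(b),'ctr@z',at(P,(b[0]+b[2])/2,(b[1]+b[3])/2,z)[:2])
    return eyes_im,P
E
python3 - <<'E'
from look import *
im,P=find('wrist',['slim_bottle_center','tray_round','rubber_mat'],[.06,.012,.003]); cv2.imwrite('pics/w1.png',im)
o=status.get_obs();print(o['t'],o['eef_pos'],o['q'],P['xyz'])
E
```

```text
t: 2.3
eef_pos: [0.4169, -0.3224, 0.3065]
ee_rot: [0.978, 0.209, -0.0, 0.0]
contact_force: [-0.1, -0.3, 0.4]
width: 0.0932
finger_force: 0.0
slim_bottle_center 0.79 [212. 105. 242. 128.] ctr@z [ 0.4598 -0.2629]
tray_round 0.81 [202.  87. 263. 150.] ctr@z [ 0.4575 -0.2689]
rubber_mat 0.96 [ 94.   1. 186.  51.] ctr@z [ 0.522  -0.0931]
2.5 [ 0.4169 -0.3221  0.3063] [ 0.6016  0.2725 -0.0659  1.9514  0.0226  0.9188 -0.6255] [ 0.4879 -0.2911  0.4646]
```

View pics/w1.png

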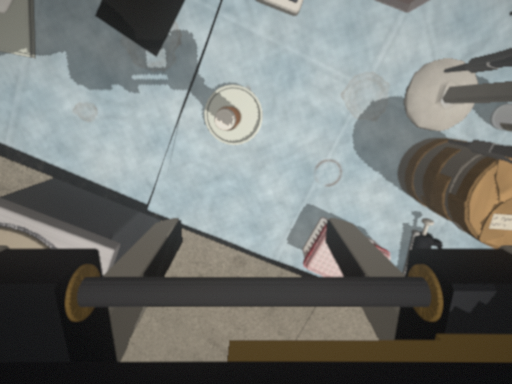

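Wrist view: the round tray is centred near (232.5,113.5) px and the slim bottle's cap near (228,116) px. I'll measure both.

Run:
```python
from look import *
im=cv2.imread('pics/w1.png'); P=eyes.camera_params('wrist')
np.set_printoptions(precision=4,suppress=True)
print('tray',at(P,232.5,113.5,.012),'cap',at(P,228,116,.116))
g=cv2.cvtColor(im,cv2.COLOR_BGR2GRAY)
print(cv2.HoughCircles(cv2.medianBlur(g,3)[60:170,180:290],cv2.HOUGH_GRADIENT,1,20,param1=100,param2=15,minRadius=24,maxRadius=34)[0][:3]+[180,60,0])
c=cv2.resize(im[60:170,180:290],None,fx=5,fy=5,interpolation=cv2.INTER_CUBIC); cv2.imwrite('pics/w1c.png',c)
```

```text
tray [ 0.4642 -0.265   0.012 ] cap [ 0.4648 -0.2671  0.116 ]
[[232.5 113.5  25.1]]
```

View pics/w1c.png

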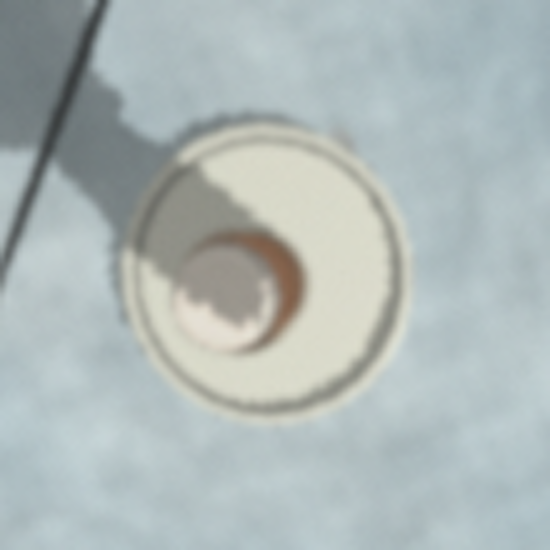

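Run:
```python
from look import *
P=eyes.camera_params('wrist'); np.set_printoptions(precision=4,suppress=True)
t=at(P,233,114.4,.012);c=at(P,225.5,120,.116);print('tray',t,'cap',c,'units',(c-status.get_obs()['eef_pos'])/.04)
S=eyes.camera_params('scene');D=eyes.camera_params('side')
for X in (c,t):print(proj(S,X),proj(D,X))
```

```text
tray [ 0.4633 -0.2663  0.012 ] cap [ 0.4592 -0.2662  0.116 ] units [ 1.0573  1.3992 -4.7584]
[329.0187 141.6416] [293.8071 133.9436]
[323.5438 169.4598] [290.7978 161.416 ]
```

```bash
python3 -m jog '0 0.8 1.1 -0.8 0 0 0; 0 1.05 1.4 -1.8 0 0 0; 0 1.05 1.4 -2.5 0 0 0; 0 1.05 1.4 -3.5 0 0 0; 0 1.05 1.4 -4.4 0 0 0; 0 1.05 1.4 -5.2 0 0 0; 0 1.05 1.4 -5.8 0 0 0; 0 1.05 1.4 -6.2 0 0 0; 0 1.05 1.4 -6.45 0 0 0; 0 1.05 1.4 -6.45 0 0 0; 0 1.05 1.4 -6.45 0 0 0' 15
python3 -m jog '255 0 0 0 0 0 0; 255 0 0 0 0 0 0; 255 0 0 0 0 0 0; 255 0 0 0 0 0 0; 255 0 0 0 0 0 0; 255 0 0 0 0 0 0; 255 0 0 0 0 0 0; 255 0 0 0 0 0 0; 255 0 0 0 0 0 0; 255 0 0 0 0 0 0' 15
```

```text
t: 3.6
eef_pos: [0.4596, -0.2655, 0.0489]
ee_rot: [0.978, 0.21, 0.0, 0.0]
contact_force: [-0.7, 0.0, -1.5]
width: 0.093
finger_force: 0.0
t: 4.6
eef_pos: [0.4594, -0.2651, 0.0486]
ee_rot: [0.978, 0.21, -0.0, -0.0]
contact_force: [0.0, 0.3, -0.8]
width: 0.032
finger_force: 15.0
```

```bash
python3 -m jog '255 0 0 0.5 0 0 0; 255 0 0 1.5 0 0 0; 255 0 0 2.5 0 0 0; 255 0.4 1.1 3.2 0 0 0; 255 0.8 2.1 3.5 0 0 0; 255 1.2 3.1 3.5 0 0 0; 255 1.5 4 3.5 0 0 0; 255 1.75 4.6 3.5 0 0 0; 255 1.75 4.6 3.5 0 0 0; 255 1.75 4.6 3.5 0 0 0'
python3 - <<'E'
from look import *
im,P=find('wrist',['slim_bottle_center','tray_oblong','rubber_mat','tray_square','square_bottle_center','amber_bottle_center'],[.06,.012,.003,.012,.06,.06]); cv2.imwrite('pics/w2.png',im)
o=status.get_obs();print(o['t'],o['eef_pos'],o['width'],o['q'],P['xyz'])
E
```

```text
t: 5.6
eef_pos: [0.5293, -0.0809, 0.1884]
ee_rot: [0.978, 0.211, -0.0, 0.0]
contact_force: [0.0, -0.4, 0.1]
width: 0.0321
finger_force: 15.0
slim_bottle_center 0.67 [222. 193. 288. 338.] ctr@z [ 0.4385 -0.1246]
tray_oblong 0.89 [ 65.  76. 143. 212.] ctr@z [0.4874 0.0941]
rubber_mat 0.92 [207. 102. 319. 204.] ctr@z [ 0.5541 -0.0836]
rubber_mat 0.31 [ 62.  77. 144. 215.] ctr@z [0.4813 0.0985]
square_bottle_center 0.67 [ 30. 121. 123. 181.] ctr@z [0.485  0.0971]
5.95 [ 0.5292 -0.082   0.1886] 0.032145570585323816 [ 0.109   0.4257 -0.0841  2.0675  0.0575  0.6507 -1.1628] [ 0.6001 -0.0503  0.3467]
```

View pics/w2.png

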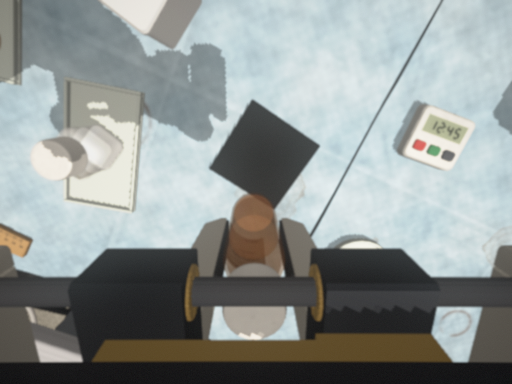

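Wrist view: the mat is centred near (264,158) px, so the bottle needs to go about 15 mm further in x. The oblong tray corners are near (67,79), (142,93), (132,211) and (66,199) px.

```bash
python3 -m jog '255 0.4 0 -0.9 0 0 0; 255 0.4 0 -1.8 0 0 0; 255 0.4 0 -2.5 0 0 0; 255 0.4 0 -3 0 0 0; 255 0.4 0 -3.3 0 0 0; 255 0.4 0 -3.45 0 0 0; 255 0.4 0 -3.52 0 0 0; 255 0.4 0 -3.52 0 0 0; 255 0.4 0 -3.52 0 0 0'
python3 -m jog '100 0 0 0 0 0 0; 100 0 0 0 0 0 0; 100 0 0 0 0 0 0; 0 0 0 0.1 0 0 0; 0 0 0 0.8 0 0 0; 0 0 0 2 0 0 0; 0 0 0 3 0 0 0; 0 0 0 4 0 0 0; 0 0 0 5 0 0 0; 0 0 0 5 0 0 0'
```

```text
t: 6.85
eef_pos: [0.5459, -0.0813, 0.0486]
ee_rot: [0.978, 0.21, 0.001, 0.0]
contact_force: [0.1, -0.2, -1.1]
width: 0.032
finger_force: 15.0
t: 7.85
eef_pos: [0.5478, -0.0814, 0.2533]
ee_rot: [0.978, 0.21, 0.004, 0.001]
contact_force: [0.2, 0.6, -0.0]
width: 0.0929
finger_force: 0.0
```

```bash
python3 -m jog '0 -0.4 1.1 0.7 0 0 0; 0 -0.7 2.2 1.4 0 0 0; 0 -1 3.3 2 0 0 0; 0 -1.2 4.3 2 0 0 0; 0 -1.2 5.3 2 0 0 0; 0 -1.2 5.3 2 0 0 0; 0 -1.2 5.3 2 0 0 0'
python3 - <<'E'
from look import *
im,P=find('wrist',['slim_bottle_center','tray_oblong','rubber_mat','tray_square','square_bottle_center','amber_bottle_center'],[.06,.012,.003,.012,.06,.06]); cv2.imwrite('pics/w3.png',im)
cv2.imwrite('pics/w3b.png',cv2.resize(im[:290],None,fx=1.56,fy=1.56,interpolation=cv2.INTER_CUBIC))
o=status.get_obs();print(o['t'],o['eef_pos'],P['xyz'])
E
```

```text
t: 8.55
eef_pos: [0.497, 0.1314, 0.3273]
ee_rot: [0.977, 0.211, -0.0, 0.0]
contact_force: [0.5, 0.2, -0.4]
width: 0.0926
finger_force: 0.0
slim_bottle_center 0.72 [368. 170. 418. 203.] ctr@z [ 0.5469 -0.0899]
slim_bottle_center 0.51 [337. 138. 417. 209.] ctr@z [ 0.5543 -0.0556]
tray_oblong 0.89 [235. 123. 299. 217.] ctr@z [0.4809 0.0972]
rubber_mat 0.62 [336. 136. 418. 210.] ctr@z [ 0.5537 -0.0836]
tray_square 0.65 [164.  60. 230. 125.] ctr@z [0.5496 0.2528]
square_bottle_center 0.87 [250. 151. 284. 195.] ctr@z [0.4851 0.101 ]
amber_bottle_center 0.91 [164.  71. 213. 118.] ctr@z [0.544  0.2537]
8.9 [0.4976 0.1299 0.3277] [0.5684 0.1618 0.4854]
```

View pics/w3b.png

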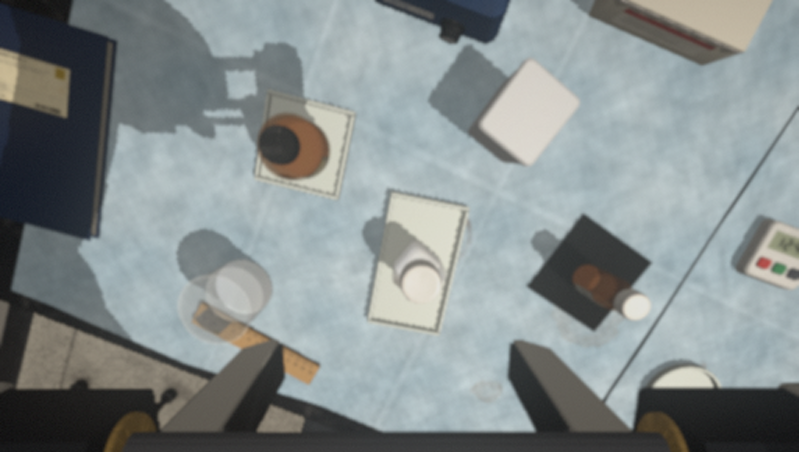

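Clear view: the square tray corners are about (268,92), (355,109), (340,197) and (254,178) in the 1.56x picture, and the oblong tray is at (389,189)-(438,331). The amber cap is at (280,144), the square bottle's cap at (421,281), and the slim bottle is standing on the mat.

Run:
```python
from look import *
P=eyes.camera_params('wrist'); s=512/799
def q(pts,z): return np.array([at(P,u*s,v*s,z) for u,v in pts])
for n,pts in dict(sq=[(268,92),(355,109),(340,197),(254,178)],ob=[(389,189),(467,206),(438,331),(367,317)]).items():
    X=q(pts,.012); print(n,X.mean(0),[np.linalg.norm(X[i]-X[i-1]) for i in range(4)],[np.degrees(np.arctan2(*(X[i]-X[i-1])[[1,0]])) for i in range(4)])
print('ambercap',q([(280,144)],.112),'sqcap',q([(421,281)],.096),'beaker',q([(243,290)],.088),'tubtop',q([(529,110)],.088))
im=cv2.imread('pics/w3.png')[105:235,220:310]
cv2.imwrite('pics/w3c.png',cv2.resize(im,None,fx=4.5,fy=4.5,interpolation=cv2.INTER_CUBIC))
```

```text
sq [0.5484 0.2553 0.012 ] [np.float64(0.08549410005427988), np.float64(0.08754090370695064), np.float64(0.08849603162324075), np.float64(0.09153982729476028)] [np.float64(9.571617224479759), np.float64(-76.09719435501214), np.float64(-167.72509665034727), np.float64(101.89298720087594)]
ob [0.4823 0.0994 0.012 ] [np.float64(0.1454996084863398), np.float64(0.08507436918464367), np.float64(0.14520826086086633), np.float64(0.08376170517342083)] [np.float64(13.904937705374143), np.float64(-77.85429691802736), np.float64(-166.6098137325723), np.float64(102.32151254295151)]
ambercap [[0.5455 0.2537 0.112 ]] sqcap [[0.4849 0.0982 0.096 ]] beaker [[0.4063 0.2469 0.088 ]] tubtop [[0.6557 0.077  0.088 ]]
```

View pics/w3c.png

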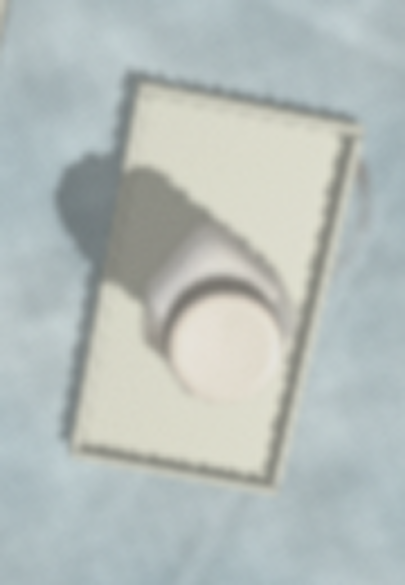

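```bash
python3 -m jog '0 0.4 1 -0.6 0 0 0; 0 0.8 2 -1.2 0 0 0; 0 1.2 3.05 -1.8 0 0 0; 0 1.2 3.05 -2.9 0 0 0; 0 1.2 3.05 -4.1 0 0 0; 0 1.2 3.05 -5.3 0 0 0; 0 1.2 3.05 -6.2 0 0 0; 0 1.2 3.05 -6.8 0 0 0; 0 1.2 3.05 -7.1 0 0 0; 0 1.2 3.05 -7.1 0 0 0; 0 1.2 3.05 -7.1 0 0 0; 0 1.2 3.05 -7.1 0 0 0' 20
python3 -m jog '255 0 0 0 0 0 0; 255 0 0 0 0 0 0; 255 0 0 0 0 0 0; 255 0 0 0 0 0 0; 255 0 0 0 0 0 0; 255 0 0 0 0 0 0; 255 0 0 0 0 0 0; 255 0 0 0 0 0 0' 20
```

```text
t: 10.1
eef_pos: [0.5464, 0.2531, 0.0453]
ee_rot: [0.978, 0.21, 0.001, -0.0]
contact_force: [0.0, 0.3, -0.2]
width: 0.0929
finger_force: 0.0
t: 10.9
eef_pos: [0.5454, 0.2538, 0.0441]
ee_rot: [0.978, 0.21, 0.0, -0.001]
contact_force: [-3.2, 4.1, 5.5]
width: 0.0567
finger_force: 20.0
```

```bash
python3 -m jog '255 0 0 0.4 0 0 0; 255 0 0 1.3 0 0 0; 255 0 0 2.4 0 0 0; 255 0 -0.3 3.5 0 0 0; 255 -0.2 -1.3 4 0 0 0; 255 -0.4 -2.4 4 0 0 0; 255 -0.6 -3.5 4 0 0 0; 255 -0.8 -4.6 4 0 0 0; 255 -1 -5.7 4 0 0 0; 255 -1.2 -6.8 4 0 0 0; 255 -1.4 -7.9 4 0 0 0; 255 -1.6 -9 4 0 0 0'
python3 -m jog '255 -0.2 -1.1 0 0 0 0; 255 -0.3 -2.2 0 0 0 0; 255 -0.4 -3.2 0 0 0 0; 255 -0.45 -3.8 0 0 0 0; 255 -0.45 -4 0 0 0 0; 255 -0.45 -4 0 0 0 0; 255 -0.45 -4 0 0 0 0'
python3 - <<'E'
from look import *
im,P=find('wrist',['tray_round','amber_bottle_center','slim_bottle_center'],[.012,.06,.06]); cv2.imwrite('pics/w4.png',im)
o=status.get_obs();print(o['t'],o['eef_pos'],P['xyz'],proj(P,[.4633,-.2663,.012]),proj(P,o['eef_pos']-[0,0,.13]))
E
```

```text
t: 12.1
eef_pos: [0.4802, -0.1095, 0.2035]
ee_rot: [0.978, 0.21, -0.001, 0.0]
contact_force: [1.8, -0.2, -1.5]
width: 0.0565
finger_force: 20.0
t: 12.8
eef_pos: [0.4634, -0.2659, 0.2035]
ee_rot: [0.978, 0.21, -0.0, -0.0]
contact_force: [-0.2, 0.4, -2.1]
width: 0.057
finger_force: 20.0
tray_round 0.8 [219. 136. 291. 190.] ctr@z [ 0.4726 -0.2636]
amber_bottle_center 0.74 [200. 179. 307. 339.] ctr@z [ 0.372  -0.3072]
slim_bottle_center 0.55 [ 63.   0. 151.  54.] ctr@z [ 0.5428 -0.0756]
13.0 [ 0.4638 -0.2658  0.2039] [ 0.5346 -0.2341  0.3619] [253.8918 169.8959] [253.6589 181.9988]
```

View pics/w4.png

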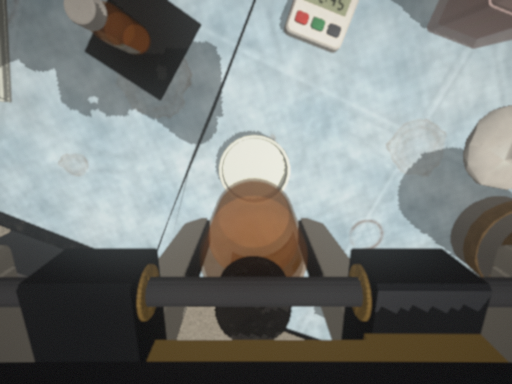

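The round tray shows at about (253,169) px against a predicted (254,170), so the bottle is above it. Lowering.

```bash
python3 -m jog '255 0 0 -0.9 0 0 0; 255 0 0 -1.9 0 0 0; 255 0 0 -2.7 0 0 0; 255 0 0 -3.3 0 0 0; 255 0 0 -3.7 0 0 0; 255 0 0 -3.9 0 0 0; 255 0 0 -3.98 0 0 0; 255 0 0 -4 0 0 0; 255 0 0 -4 0 0 0; 255 0 0 -4 0 0 0'
python3 -m jog '60 0 0 0 0 0 0; 0 0 0 0 0 0 0; 0 0 0 0 0 0 0; 0 0 0 0.1 0 0 0; 0 0 0 0.8 0 0 0; 0 0 0 2 0 0 0; 0 0 0 3 0 0 0; 0 0 0 4 0 0 0; 0 0 0 5 0 0 0; 0 0 0 6 0 0 0; 0 0 0 6 0 0 0'
python3 - <<'E'
from look import *
im,P=find('wrist',['tray_round','amber_bottle_center','slim_bottle_center'],[.012,.06,.06]); cv2.imwrite('pics/w5.png',im)
o=status.get_obs();print(o['t'],o['eef_pos'],P['xyz'],'tray',proj(P,[.4633,-.2663,.012]),'cap top if centered',proj(P,[.4633,-.2663,.112]))
cv2.imwrite('pics/w5c.png',cv2.resize(im[110:270,170:330],None,fx=3.5,fy=3.5,interpolation=cv2.INTER_CUBIC))
E
```

```text
t: 14.0
eef_pos: [0.4639, -0.2674, 0.0445]
ee_rot: [0.978, 0.21, 0.001, 0.0]
contact_force: [-0.2, -0.1, -1.7]
width: 0.0567
finger_force: 20.0
t: 15.1
eef_pos: [0.4654, -0.2681, 0.2893]
ee_rot: [0.978, 0.21, 0.003, 0.003]
contact_force: [0.8, 0.0, 0.1]
width: 0.093
finger_force: 0.0
tray_round 0.8 [222. 133. 278. 187.] ctr@z [ 0.4607 -0.2651]
amber_bottle_center 0.82 [232. 142. 271. 185.] ctr@z [ 0.4652 -0.2658]
amber_bottle_center 0.51 [220. 131. 282. 184.] ctr@z [ 0.4721 -0.2619]
slim_bottle_center 0.66 [113.  24. 169.  68.] ctr@z [ 0.5439 -0.0792]
15.3 [ 0.4627 -0.2669  0.2828] [ 0.5346 -0.2358  0.4452] tray [251.5691 158.7852] cap top if centered [251.3245 173.3078]
```

View pics/w5c.png

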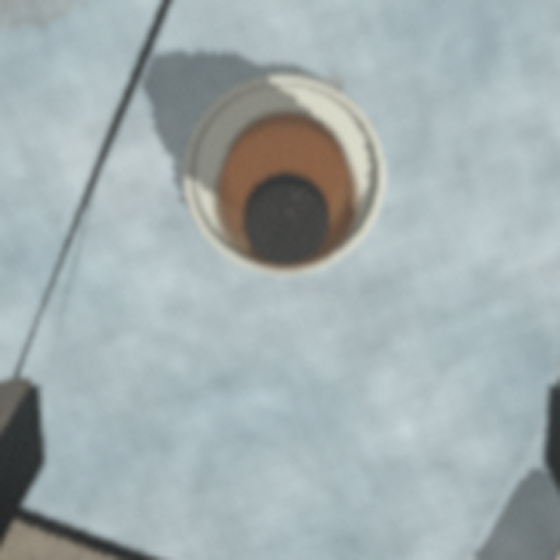

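Amber is centred in the round tray within about 1 mm: cap at (252,173) px, expected (251,173). Next is the square bottle.

```bash
python3 -m jog '0 -0.1 1 0 0 0 0; 0 -0.2 2.2 0 0 0 0; 0 -0.3 3.4 0 0 0 0; 0 -0.4 4.6 0 0 0 0; 0 -0.6 5.8 0 0 0 0; 0 -0.7 7 0 0 0 0; 0 -0.8 8 -0.6 0 0 0; 0 -0.8 8.4 -0.8 0 0 0; 0 -0.8 8.4 -0.8 0 0 0; 0 -0.8 8.4 -0.8 0 0 0'
python3 - <<'E'
from look import *
im,P=find('wrist',['square_bottle_center','tray_oblong'],[.06,.012]); cv2.imwrite('pics/w6.png',im)
o=status.get_obs();print(o['t'],o['eef_pos'],o['q'],P['xyz'])
u,v=map(int,proj(P,[.485,.098,.05]));print(u,v,max(u-60,0),max(v-60,0))
cv2.imwrite('pics/w6c.png',cv2.resize(im[max(v-60,0):v+60,max(u-60,0):u+60],None,fx=5,fy=5,interpolation=cv2.INTER_CUBIC)[:600,:800])
E
```

```text
t: 16.3
eef_pos: [0.4309, 0.0685, 0.2509]
ee_rot: [0.978, 0.21, -0.001, -0.0]
contact_force: [0.0, 0.5, 0.6]
width: 0.0927
finger_force: 0.0
square_bottle_center 0.76 [224.  96. 271. 144.] ctr@z [0.484  0.0995]
tray_oblong 0.72 [211.  57. 288. 181.] ctr@z [0.4845 0.0976]
tray_oblong 0.41 [427. 201. 493. 251.] ctr@z [ 0.4698 -0.2621]
16.45 [0.4316 0.0676 0.2518] [ 0.0117  0.2382 -0.3606  2.1833  0.1243  0.7393 -1.5817] [0.5025 0.0994 0.4095]
249 119 189 59
```

View pics/w6c.png

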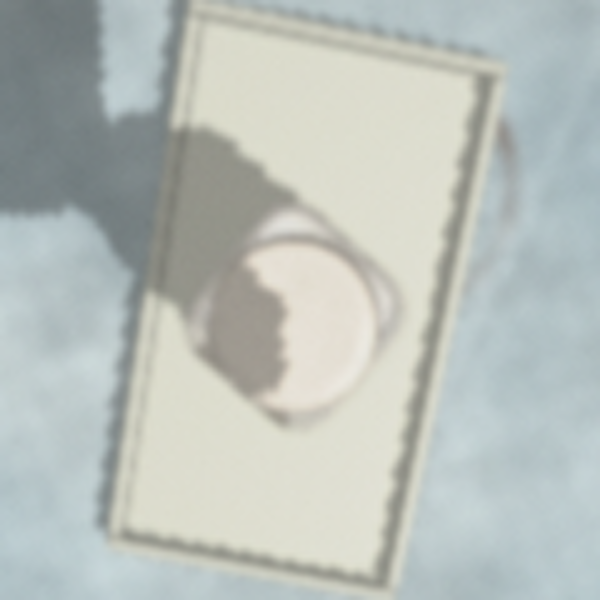

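The square body shows as a diamond in the crop with corners near (290,208), (402,298), (293,428) and (190,340). The oblong tray corners are near (192,10), (500,68), (392,592) and (108,540).

Run:
```python
from look import *
P=eyes.camera_params('wrist'); o=status.get_obs()
def q(pts,z): return np.array([at(P,u/5+189,v/5+59,z) for u,v in pts])
for n,pts,z in [('body',[(290,208),(402,298),(293,428),(190,340)],.045),('ob',[(192,10),(500,68),(392,592),(108,540)],.012)]:
    X=q(pts,z); print(n,X.mean(0),[float(np.linalg.norm(X[i]-X[i-1])) for i in range(4)],[float(np.degrees(np.arctan2(*(X[i]-X[i-1])[[1,0]]))) for i in range(4)])
print('cap',q([(298,328)],.096)); y=Ro.from_quat(o['ee_rot']).as_matrix()[:,1]; print('tool y dir',np.degrees(np.arctan2(y[1],y[0])),o['eef_pos'])
```

```text
body [0.4808 0.0974 0.045 ] [0.041228808684759914, 0.03564874839553499, 0.04303009199396936, 0.03445642568908444] [-14.538783748311573, -103.4964832246165, 163.85631050475692, 73.57199172571536]
ob [0.48   0.0969 0.012 ] [0.14405007105593787, 0.08225229692369318, 0.14518410249098396, 0.08400189107203634] [12.889824348518607, -75.7311762921822, -166.41201550916122, 103.4738361696612]
cap [[0.4826 0.096  0.096 ]]
tool y dir -65.89190019160493 [0.4316 0.0676 0.2518]
```

```bash
python3 -m jog '0 0.4 0.3 0 0 0 1.7; 0 0.8 0.5 -0.3 0 0 3.4; 0 1.2 0.7 -0.8 0 0 5; 0 1.25 0.75 -1.3 0 0 6.7; 0 1.25 0.75 -2 0 0 8.4; 0 1.25 0.75 -2.6 0 0 10; 0 1.25 0.75 -3.6 0 0 10; 0 1.25 0.75 -4.5 0 0 10; 0 1.25 0.75 -5.2 0 0 10; 0 1.25 0.75 -5.45 0 0 10; 0 1.25 0.75 -5.45 0 0 10; 0 1.25 0.75 -5.45 0 0 10' 15
python3 -m jog '255 0 0 0 0 0 0; 255 0 0 0 0 0 0; 255 0 0 0 0 0 0; 255 0 0 0 0 0 0; 255 0 0 0 0 0 0; 255 0 0 0 0 0 0; 255 0 0 0 0 0 0; 255 0 0 0 0 0 0; 255 0 0 0 0 0 0' 20
```

```text
t: 17.65
eef_pos: [0.482, 0.0986, 0.0347]
ee_rot: [0.798, 0.603, 0.0, 0.0]
contact_force: [0.5, -0.5, 0.2]
width: 0.0931
finger_force: 0.0
t: 18.55
eef_pos: [0.4814, 0.0988, 0.0338]
ee_rot: [0.797, 0.603, -0.0, 0.0]
contact_force: [-0.9, -1.4, 1.3]
width: 0.0443
finger_force: 20.0
```

```bash
python3 -m jog '255 0 0 0.4 0 0 0; 255 0 0 1.3 0 0 0; 255 0 0 2.4 0 0 0; 255 0.2 0.5 3.3 0 0 0; 255 0.6 1.4 3.5 0 0 0; 255 1.1 2.5 3.5 0 0 0; 255 1.5 3.5 3.5 0 0 0; 255 1.65 3.95 3.5 0 0 0; 255 1.65 3.95 3.5 0 0 0; 255 1.65 3.95 3.5 0 0 0'
python3 - <<'E'
from look import *
im,P=find('wrist',['tray_square'],[.012]); cv2.imwrite('pics/w7.png',im)
o=status.get_obs();print(o['t'],o['eef_pos'],o['q'],P['xyz'],proj(P,[.5484,.2553,.012]))
E
```

```text
t: 19.55
eef_pos: [0.5467, 0.2557, 0.1731]
ee_rot: [0.797, 0.604, -0.001, 0.0]
contact_force: [-0.3, -0.4, -0.6]
width: 0.0442
finger_force: 20.0
tray_square 0.8 [204. 121. 305. 194.] ctr@z [0.5532 0.2738]
tray_square 0.22 [210. 184. 296. 340.] ctr@z [0.5144 0.1433]
19.65 [0.547  0.2548 0.1734] [-0.1844  0.5629 -0.5111  1.9119  0.3869  0.7669 -1.1899] [0.5687 0.3294 0.3313] [254.6063 173.9168]
```

View pics/w7.png

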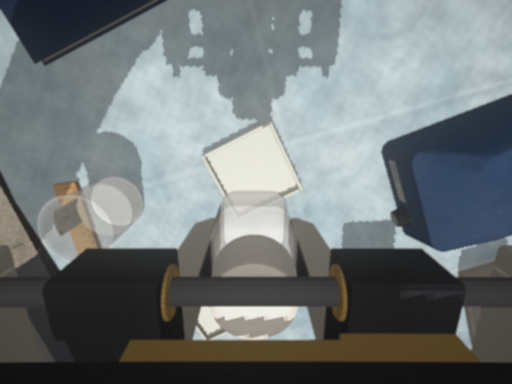

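Run:
```python
from look import *
P=eyes.camera_params('wrist');print(at(P,252.5,170.5,.012))
c=[at(P,u,v,.012) for u,v in [(204,154),(270,122),(301,187)]];print(c,(c[0]+c[2])/2)
```

```text
[0.5474 0.2596 0.012 ]
[array([0.4991, 0.2935, 0.012 ]), array([0.5812, 0.3075, 0.012 ]), array([0.5973, 0.2247, 0.012 ])] [0.5482 0.2591 0.012 ]
```

```bash
python3 -m jog '255 0 0.1 -0.9 0 0 0; 255 0 0.1 -1.8 0 0 0; 255 0 0.1 -2.5 0 0 0; 255 0 0.1 -3 0 0 0; 255 0 0.1 -3.3 0 0 0; 255 0 0.1 -3.45 0 0 0; 255 0 0.1 -3.5 0 0 0; 255 0 0.1 -3.5 0 0 0; 255 0 0.1 -3.5 0 0 0'
python3 -m jog '60 0 0 0 0 0 0; 0 0 0 0 0 0 0; 0 0 0 0 0 0 0; 0 0 0 0.1 0 0 0; 0 0 0 0.8 0 0 0; 0 0 0 2 0 0 0; 0 0 0 3 0 0 0; 0 0 0 4 0 0 0; 0 0 0 5 0 0 0; 0 0 0 6 0 0 0; 0 0 0 6 0 0 0'
python3 -m jog '0 0.2 -1 0 0 0 -1.6; 0 0.2 -2.2 0 0 0 -3.2; 0 0.2 -3.3 0 0 0 -4.8; 0 0 -4.4 0 0 0 -6.4; 0 -0.2 -5.5 0 0 0 -8; 0 -0.3 -6.5 0 0 0 -9.6; 0 -0.3 -6.5 0 0 0 -10; 0 -0.3 -6.5 0 0 0 -10'
python3 - <<'E'
from look import *
im,P=find('wrist',['slim_bottle_center','tray_square','tray_oblong','square_bottle_center'],[.06,.012,.012,.06]); cv2.imwrite('pics/w8.png',im)
o=status.get_obs();print(o['t'],o['eef_pos'],o['q'])
print(P['xyz'],'pred sqtray',proj(P,[.548,.257,.012]),'sqcap',proj(P,[.548,.257,.096]),'ob',proj(P,[.481,.098,.012]))
cv2.imwrite('pics/w8b.png',cv2.resize(im[:290],None,fx=1.5625,fy=1.5625,interpolation=cv2.INTER_CUBIC))
E
```

```text
t: 20.55
eef_pos: [0.548, 0.261, 0.0348]
ee_rot: [0.798, 0.603, 0.001, 0.0]
contact_force: [-0.0, -0.3, -1.0]
width: 0.0442
finger_force: 20.0
t: 21.65
eef_pos: [0.5491, 0.2625, 0.2797]
ee_rot: [0.797, 0.603, 0.004, 0.001]
contact_force: [0.2, 0.2, -0.5]
width: 0.0929
finger_force: 0.0
t: 22.45
eef_pos: [0.5351, -0.0003, 0.2737]
ee_rot: [0.978, 0.209, -0.0, 0.0]
contact_force: [-0.0, -0.1, -0.1]
width: 0.0928
finger_force: 0.0
slim_bottle_center 0.72 [294. 166. 332. 204.] ctr@z [ 0.5446 -0.0855]
tray_square 0.95 [ 55.  38. 132. 119.] ctr@z [0.5479 0.2521]
tray_square 0.48 [380. 245. 410. 274.] ctr@z [ 0.4779 -0.2865]
tray_oblong 0.73 [151. 109. 216. 219.] ctr@z [0.4851 0.095 ]
square_bottle_center 0.67 [ 25.  44. 108.  94.] ctr@z [0.5513 0.2597]
22.7 [0.5355 0.0019 0.2737] [ 0.1493  0.3354 -0.3408  1.9635  0.1444  0.866  -1.4131]
[0.6063 0.0325 0.432 ] pred sqtray [90.1219 76.6063] sqcap [47.4778 68.8459] ob [180.8546 165.5805]
```

View pics/w8b.png

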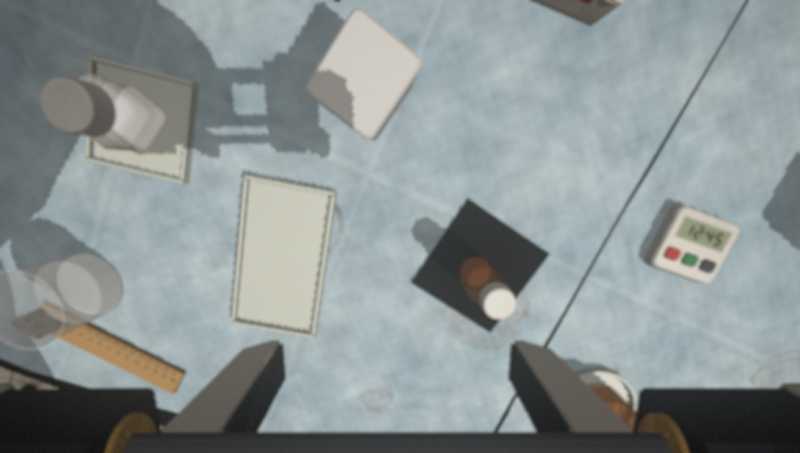

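The square bottle stands in the square tray with its cap at (77,105) in the 1.56x picture. The slim bottle's cap on the mat is at (498,301), and the oblong tray corners are (243,173), (335,190), (315,334) and (233,320).

Run:
```python
from look import *
P=eyes.camera_params('wrist'); s=512/800; o=status.get_obs()
q=lambda pts,z: np.array([at(P,u*s,v*s,z) for u,v in pts])
c=q([(498,301)],.115)[0];ob=q([(243,173),(335,190),(315,334),(233,320)],.012).mean(0)
print('slim',c,(c-o['eef_pos'])/.04,'ob',ob,'sqcap',q([(77,105)],.096),'sqtray',q([(91,57),(197,80),(185,183),(87,158)],.012).mean(0))
```

```text
slim [ 0.5486 -0.0771  0.115 ] [ 0.3274 -1.9772 -3.9678] ob [0.4815 0.1004 0.012 ] sqcap [[0.5503 0.2566 0.096 ]] sqtray [0.5464 0.2582 0.012 ]
```

```bash
python3 -m jog '0 0.2 -1 -0.3 0 0 0; 0 0.3 -2 -0.8 0 0 0; 0 0.3 -2 -1.6 0 0 0; 0 0.3 -2 -2.6 0 0 0; 0 0.3 -2 -3.6 0 0 0; 0 0.3 -2 -4.5 0 0 0; 0 0.3 -2 -5.2 0 0 0; 0 0.3 -2 -5.55 0 0 0; 0 0.3 -2 -5.65 0 0 0; 0 0.3 -2 -5.65 0 0 0; 0 0.3 -2 -5.65 0 0 0' 15
python3 -m jog '255 0 0 0 0 0 0; 255 0 0 0 0 0 0; 255 0 0 0 0 0 0; 255 0 0 0 0 0 0; 255 0 0 0 0 0 0; 255 0 0 0 0 0 0; 255 0 0 0 0 0 0; 255 0 0 0 0 0 0; 255 0 0 0 0 0 0; 255 0 0 0 0 0 0' 15
```

```text
t: 23.8
eef_pos: [0.548, -0.0789, 0.0485]
ee_rot: [0.978, 0.21, 0.0, 0.0]
contact_force: [0.2, 0.3, 0.2]
width: 0.0928
finger_force: 0.0
t: 24.8
eef_pos: [0.5475, -0.0792, 0.0478]
ee_rot: [0.978, 0.21, 0.0, 0.0]
contact_force: [-1.0, -1.1, -0.0]
width: 0.0318
finger_force: 15.0
```

```bash
python3 -m jog '255 0 0 0.4 0 0 0; 255 0 0 1.3 0 0 0; 255 0 0 2.4 0 0 0; 255 -0.3 0.8 3.2 0 0 0; 255 -0.7 1.8 3.5 0 0 0; 255 -1.1 2.8 3.5 0 0 0; 255 -1.4 3.7 3.5 0 0 0; 255 -1.65 4.45 3.5 0 0 0; 255 -1.65 4.45 3.5 0 0 0; 255 -1.65 4.45 3.5 0 0 0; 255 -1.65 4.45 3.5 0 0 0'
python3 -m jog '255 0 0 -0.9 0 0 0; 255 0 0 -1.8 0 0 0; 255 0 0 -2.5 0 0 0; 255 0 0 -3 0 0 0; 255 0 0 -3.3 0 0 0; 255 0 0 -3.42 0 0 0; 255 0 0 -3.47 0 0 0; 255 0 0 -3.47 0 0 0; 255 0 0 -3.47 0 0 0'
python3 -m jog '100 0 0 0 0 0 0; 100 0 0 0 0 0 0; 100 0 0 0 0 0 0; 0 0 0 0.1 0 0 0; 0 0 0 0.8 0 0 0; 0 0 0 2 0 0 0; 0 0 0 3 0 0 0; 0 0 0 4.2 0 0 0; 0 0 0 5.4 0 0 0; 0 0 0 6.5 0 0 0; 0 0 0 6.5 0 0 0; 0 0 0 6.5 0 0 0'
python3 - <<'E'
from look import *
im,P=find('wrist',['slim_bottle_center','tray_oblong','square_bottle_center'],[.06,.012,.06])
o=status.get_obs();print(o['t'],o['eef_pos'])
print('ob',proj(P,[.4815,.099,.012]),'slimcap',proj(P,[.4815,.099,.116]),'sqcap',proj(P,[.548,.257,.096]))
cv2.imwrite('pics/w9b.png',cv2.resize(im[:290],None,fx=1.5625,fy=1.5625,interpolation=cv2.INTER_CUBIC))
for c in('scene','side'):
    im=eyes.get_image(c);cv2.imwrite(f'pics/{c}9.png',im)
    for n in('tub','timer','glass_beaker','amber_bottle_center'):
        print(c,n,[np.round(d['bbox']) for d in eyes.find_in(c,n)[:1]])
E
```

```text
t: 25.9
eef_pos: [0.4817, 0.0977, 0.1877]
ee_rot: [0.978, 0.209, -0.0, 0.0]
contact_force: [-0.7, -0.2, -0.1]
width: 0.032
finger_force: 15.0
t: 26.8
eef_pos: [0.482, 0.0985, 0.0496]
ee_rot: [0.978, 0.209, 0.001, -0.0]
contact_force: [0.7, -0.8, -0.2]
width: 0.0323
finger_force: 15.0
t: 28.0
eef_pos: [0.4815, 0.0987, 0.31]
ee_rot: [0.978, 0.21, 0.001, 0.0]
contact_force: [0.1, -0.5, -0.5]
width: 0.0929
finger_force: 0.0
slim_bottle_center 0.85 [242. 148. 269. 180.] ctr@z [0.4783 0.0935]
slim_bottle_center 0.64 [466. 122. 511. 173.] ctr@z [ 0.6382 -0.2039]
tray_oblong 0.68 [222. 105. 286. 206.] ctr@z [0.4817 0.0977]
square_bottle_center 0.65 [141.  44. 192.  92.] ctr@z [0.5488 0.2572]
28.2 [0.4807 0.0986 0.3076]
ob [253.2254 155.0852] slimcap [253.1245 168.7237] sqcap [157.5467  64.6397]
scene tub [array([182., 169., 210., 214.])]
scene timer [array([260., 142., 286., 158.])]
scene glass_beaker [array([200., 269., 238., 322.])]
scene amber_bottle_center [array([316., 144., 334., 178.])]
side tub [array([188., 177., 220., 215.])]
side timer []
side glass_beaker [array([282., 229., 309., 278.])]
side amber_bottle_center [array([285., 134., 301., 167.])]
```

View pics/w9b.png

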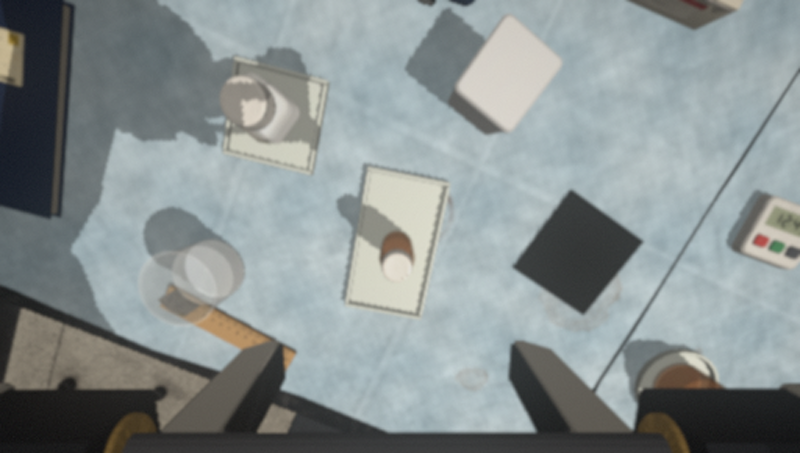

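View pics/side9.png

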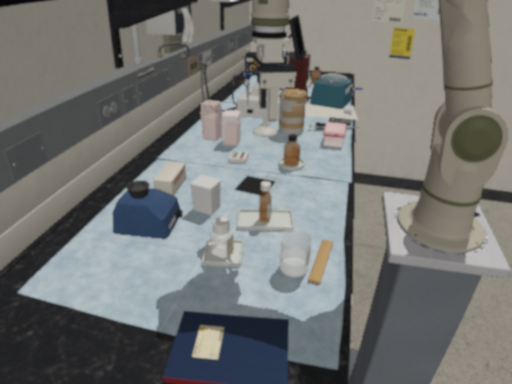

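All three bottles stand upright in their trays. The slim cap is at (254,170) px against an expected (253,169), the square cap at (156,65) against (158,65). The tub and beaker boxes match the start; the timer's matches in the scene view, but the network missed it in the side view.

```bash
python3 -c "
from bench import workorder; print(workorder.close_job())"
```

```text
the job is handed in; nothing more can be done
None
```

The job is handed in: in my last pictures all three bottles stood upright within about 5 mm of their tray centres, and the tub, timer and beaker looked unmoved. The hand-in gave no verdict.

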